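# Set and lock the length stop of the pouch-reel cutter

## Robot

A 6-joint arm with a two-finger parallel gripper is mounted at the origin on the work surface. World frame = base frame: x ahead of the robot, y to its left, z up, the work surface at z = 0. Lengths are in m, angles in rad, forces in N, time in s.
With the tool pointing down it reaches from about 0.425 to 0.95 m from the base axis. Payload 14.7 kg.
Tool frame: the origin (TCP) lies midway between the tips of the shut fingers; the grasp point (between the pads) lies 19 mm behind it (robot.grip_point_offset is the z of the grasp point in the tool frame, in m); z points along the fingers, y is the direction in which the jaws open and shut (so a half turn about z gives the same grasp; the last joint's range is limited). The gripper opens to 85 mm and grips with 20 to 120 N. Pads are 22 mm wide; open, the fingers measure 114 mm over their backs; the gripper's body (76 mm by 85 mm) begins 54 mm behind the grasp point. The pads swing forward as they close: fully open they stand 13 mm farther back than shut.
Start: joints at [-1.163, 0.48, 1.596, -0, 1.065, -0.047], TCP at [0.286, -0.584, 0.2] pointing down, gripper open.
Joint ranges: [-2.75, 2.75], [-0.82, 2.05], [0.23, 2.67], [-1.56, 4.7], [0.09, 2.69], [-2.92, 2.92]. Speed limits (rad/s): [1.89, 1.89, 2.39, 3.01, 3.01, 3.01].

## Interface

Orientations are given as a unit quaternion [x, y, z, w].
In Python, from cell import robot, effector, kinematics, eyes, sign_off gives the robot as it stands. Calls block until the motion is done:
- robot.move_to(position, orientation): joint-space move of the TCP to a pose.
- robot.line_to(position, ori=None, vel=0.15): straight line of the TCP; ori=None keeps the orientation; vel is the mean speed in m/s.
- robot.move_j(angles): joint-space move.
- effector.let_go() and effector.gripper_close(): open the fingers fully, or close them until they stop; the grip force is fixed at half the most.
- robot.hold(seconds).
- kinematics.solve_ik(position, orientation): joint angles nearest the present ones, or None.
- eyes.snapshot(name): name is "scene" or "top" or "wrist"; returns a dict with "pixels" (420x560x3 uint8, red, green, blue), "fx", "fy", "cx", "cy" (pixels), "origin" and "rotation" of the camera in the world. Camera axes: x right, y up, looking along -z (the intrinsics and any distortion apply to the point x, -y, -z); pixel columns grow to the right and rows downward; lengths in m; the calibration is good to about 2 mm. A picture is of the moment at which its call begins. There is no depth.
A pose or a line that the arm cannot do raises robot.IKError and nothing moves.
- sign_off(): hands the job in, once; it reports no verdict.
Readings, each from a call of its own:
- robot.current_time_s(): time.
- robot.current_joint_positions(): joint angles.
- robot.current_qd(): joint speeds.
- robot.current_joint_torque(): joint torques, N m.
- robot.current_tool_pos(): TCP position.
- robot.current_ee_rot(): TCP orientation.
- robot.current_force(): force on the tool from outside, world axes, zero at the start.
- robot.current_moment(): the same for the moment, N m.
- robot.current_width(): finger opening in m.
Only numpy, scipy, OpenCV 4.12 (cv2) and the standard library are available. Lean on these libraries where they do the work, as an engineer would, in place of code of your own. Each camera call takes 0.05 s, during which the arm holds its last target.

## Task

Set the pouch length on the reel cutter: draw its sliding stop leg out along the rail, cam lever still open, until the stop face lies on the long line that runs right across the bed. Hold the leg on that line while you squeeze the cam lever fully shut against the leg's thumb post, without letting the leg shift. Finish still holding, fingers gripping post and shut lever together, the leg on the line and the things around the cutter left where they are.

Things in the scene. Friction and masses are not known exactly. Their poses are not given: they have to be found in the camera images.
- mark_line (a point): The length mark: the one dark line, 172 mm long, 4 mm wide, right across the stainless bed (the short 14 mm ticks are other scale marks). Point: middle of the line, on the bed's top, 30 mm above the counter. Its axes are the cutter's: y along bed and rail towards the bridge and reel, x across the bed from the rail (robot's side) to the far side, z up.
- station: The fixed reel cutter, 220 by 700 mm, axes as mark_line, yaw within 0.22 rad of the world's; origin under the bed. Rail on the bed's robot side: 30 mm wide, top 42 mm above the counter, along y, centre line 104 mm on the -x side of mark_line. White bridge, 120 mm tall (its black slide 136), near face 270 mm from the line to +y; the paper reel (160 mm tall) is behind it.
- stop_face (a point): Middle of the lower edge of the leg's stop face, the flat +y side of the thin aluminium arm (145 mm long, 24 tall, 8 thick) that reaches from the rail across the bed, 2 mm above it. The leg is set when this point is level with the middle of the line along y. It slides along y only, from 70 mm on the -y side to 170 mm on the +y side of the line; starts 40 to 150 mm on the +y side; open, slides at about 2 N.
- stop_leg: The sliding aluminium leg, about 0.4 kg in all: saddle on the rail (50 mm across, 58 mm along y from the stop face to -y, top 68 mm above the counter), stop arm, thumb post, cam lever. Origin on the rail's top (42 mm above the counter), on its centre line, in the plane of the stop face; axes as mark_line.
- post_top (a point): Middle of the top of the upright fixed aluminium thumb post on the leg, over the rail's centre line, 120 mm above the counter. The post is 30 mm wide (x), 12 mm thick (y), clear of the saddle for its top 52 mm; this point is 16 mm on the -y side of the stop face, so the post's outer (+y) side is 10 mm to -y of the stop face.
- lever: Black cam lever on the post's -y side; grip plate 30 mm wide (x), 8 thick, its outer 46 mm of length. Origin on its hinge: along x, 33 mm to -y of the stop face, 56 mm above the counter. Its z runs from hinge to tip: upright is fully shut (on its stop, 7 mm from the post, 27 mm over both); open it leans to -y, up to 0.9 rad, at the start 0.45 to 0.62 (about 62 mm over both).
- lever_tip (a point): Middle of the lever's free end, 64 mm from its hinge; as high as the post's top when shut. No spring: the lever stays where left. It takes about 4 to 6 N at the grip plate, more than the leg's 2 N on its rail, so pushing the lever of a leg that is not held shoves the leg to +y. The cam's clamping is not simulated: shut, the leg still slides at about 2 N, so keep holding it.
- grip_mid (a point): Point on the leg in the middle of the pack of post and shut lever, 15 mm below their tops (105 mm above the counter), 23.5 mm on the -y side of the stop face: where the middle between the fingers belongs at the end (checked to 8 mm along y).
- tape_roll: Bystander: a flat roll of paper tape, 90 mm across, 19 mm tall, on the counter past the -y end of the bed. Origin at the centre of its underside.
- jar: Bystander: a white lidded jar, 68 mm across, 85 mm tall, on the counter beyond the bed's far side. Origin at the centre of its underside.
- cup: Bystander: a steel cup, 72 mm across, 85 mm tall, on the counter beyond the bed's far side. Origin at the centre of its underside.

How it is judged:
By the outcome, as a careful person would: the job done as asked, in the order asked, and still so for the second after the job is handed in, while the arm keeps its last pose, push and grip.
It also fails if it takes over 45 s, if anything falls off the work surface, if the arm or the gripper's body presses on something with over 40 N, if the wrist force passes 120 N, or if a joint passes its speed limit or range.

## Working session

There is one attempt and no reset: what is moved stays moved. The work goes in short steps, each a Python script; the robot and the scene stay as the last script left them, time stands still between calls to the robot, and variables do not carry over. Pictures are saved under pics/ and viewed, and the job is handed in when it is done.

```bash
ls; mkdir -p pics
python3 - <<'E'
from cell import robot, effector, kinematics, eyes
import cv2, numpy as np
print(robot.current_time_s(), robot.current_ee_rot(), robot.current_tool_pos(), robot.current_width(), robot.grip_point_offset)
for n in ["scene","top","wrist"]:
    s=eyes.snapshot(n); cv2.imwrite(f"pics/a_{n}.png",s["pixels"][:,:,::-1])
    np.savez(f"a_{n}.npz",**s)
    print(n,{k:np.round(v,4).tolist() if k!="pixels" else 0 for k,v in s.items() if k!="pixels" and not isinstance(v,str)})
E
```

```text
pics
0.0 [ 9.74259879e-01  2.25426928e-01 -1.09960425e-04 -6.13554927e-04] [ 0.28536071 -0.58348198  0.19896118] 0.08510674159684241 -0.0187
scene {'fx': 530.4584, 'fy': 530.4584, 'cx': 285.3216, 'cy': 213.2512, 'origin': [1.1697, -0.8866, 0.7826], 'rotation': [0.4422, 0.1371, 0.2589, 0.8477]}
top {'fx': 417.1726, 'fy': 417.1726, 'cx': 279.482, 'cy': 206.1548, 'origin': [0.5316, -0.1254, 0.8477], 'rotation': [0.0488, -0.0333, -0.7055, 0.7062]}
wrist {'fx': 292.4137, 'fy': 292.4137, 'cx': 280.0759, 'cy': 212.7359, 'origin': [0.3449, -0.5545, 0.374], 'rotation': [-0.1118, 0.0696, -0.5249, 0.8409]}
```

View pics/a_scene.png

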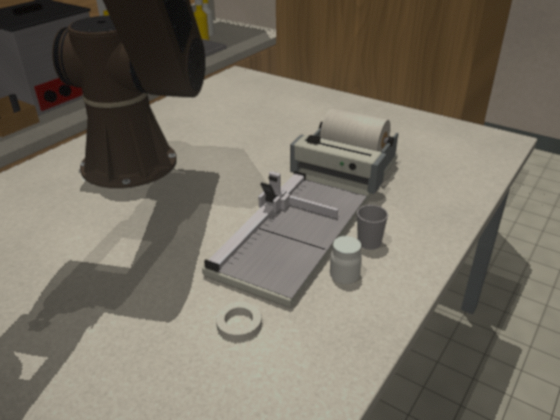

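View pics/a_top.png

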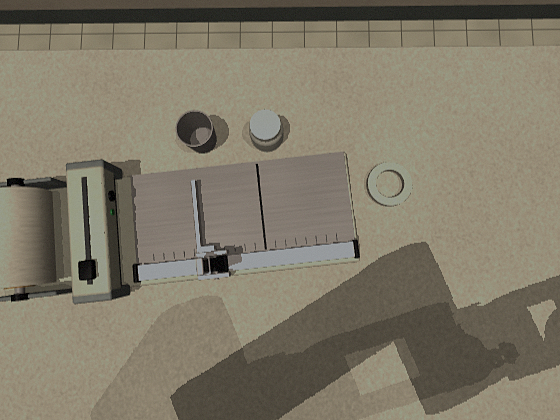

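View pics/a_wrist.png

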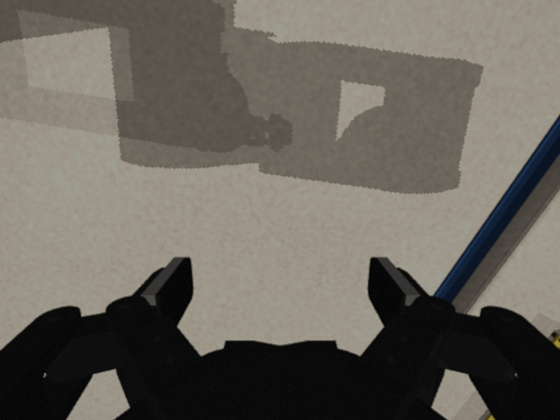

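The top view shows the mark line from (257,165) to (265,249), the stop arm at about (195,180)-(204,245), and the lever and post near (215,263). I'll zoom in on that area.

```bash
cat > h.py <<'E'
import numpy as np, cv2
from scipy.spatial.transform import Rotation as R
def ray(s,u,v):
    d=np.array([(u-s["cx"])/s["fx"],-(v-s["cy"])/s["fy"],-1.0])
    q=s["rotation"]; q=np.asarray(q)
    M=R.from_quat(q).as_matrix() if q.size==4 else q
    return np.asarray(s["origin"]),M@d
def cast(s,u,v,z):
    o,d=ray(s,u,v); return o+d*(z-o[2])/d[2]
def proj(s,p):
    q=np.asarray(s["rotation"]); M=R.from_quat(q).as_matrix() if q.size==4 else q
    c=M.T@(np.asarray(p)-s["origin"]); return s["cx"]+s["fx"]*c[0]/-c[2], s["cy"]-s["fy"]*c[1]/-c[2]
def load(n): 
    z=np.load(n); return {k:z[k] for k in z.files}
E
python3 - <<'E'
from h import *
s=load("a_top.npz"); print(list(s))
im=s["pixels"][:,:,::-1]
c=im[145:295,125:365]; cv2.imwrite("pics/a_topz.png",cv2.resize(c,None,fx=3.3,fy=3.3,interpolation=cv2.INTER_CUBIC))
s2=load("a_scene.npz");c=s2["pixels"][160:310,200:400,::-1]; cv2.imwrite("pics/a_scz.png",cv2.resize(c,None,fx=4,fy=4,interpolation=cv2.INTER_CUBIC))
# line: darkest in rows 170..238
g=im.astype(float).mean(2); pts=[]
for v in range(170,236):
    w=np.clip(90-0*g[v,245:278],0,None); row=g[v,245:278]; b=np.median(row); w=np.clip(b-row-25,0,None)
    if w.sum()>10: pts.append((245+(w*np.arange(33)).sum()/w.sum(),v))
pts=np.array(pts); P=np.array([cast(s,u,v,.03) for u,v in pts])
f=np.polyfit(P[:,0],P[:,1],1); print(len(pts),"line y=f(x)",f,"resid",np.std(P[:,1]-np.polyval(f,P[:,0])))
print("yaw from line",-np.arctan(f[0]))
# arm +y side edge, top at z=.056 (z 32..56)
E
```

```text
['pixels', 'fx', 'fy', 'cx', 'cy', 'origin', 'rotation']
66 line y=f(x) [ 0.1104604  -0.13975702] resid 0.00019351448673919408
yaw from line -0.11001439689417943
```

View pics/a_topz.png

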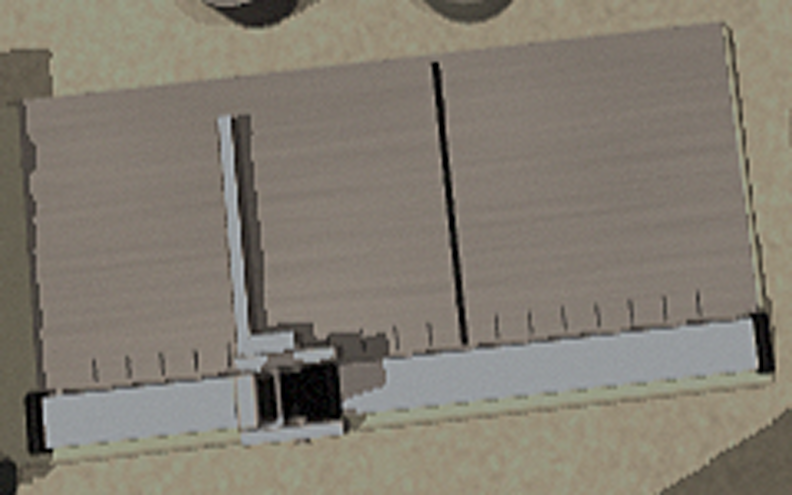

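View pics/a_scz.png

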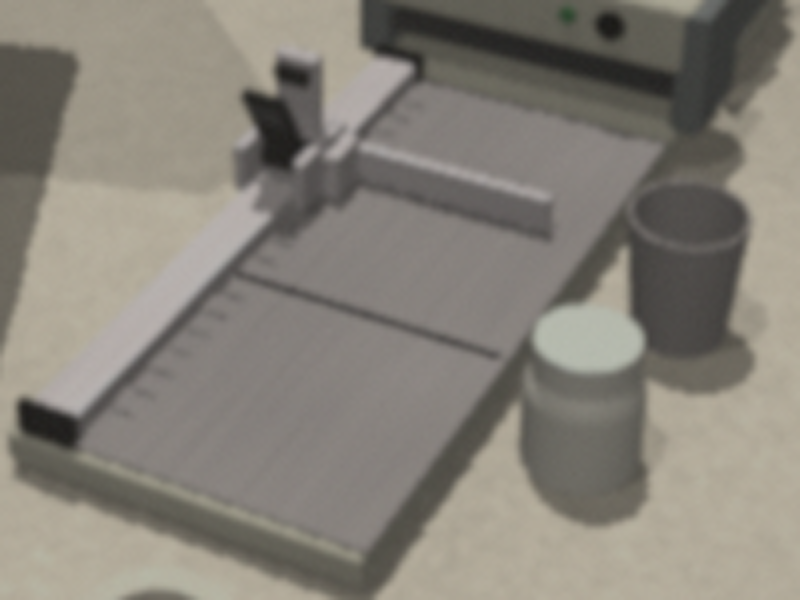

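The line fit gives a station yaw of +0.110 with a residual of 0.2 mm. The jaws close symmetrically, so I need to know exactly how the gripper and arm calls behave. I'll read their documentation.

The documented calls can't overlap jaw closing with arm motion. A plain symmetric close would drag the leg up to about 17 mm while the lever shuts. The alternative I'm considering is to hold and squeeze with the jaws open at a fixed gap, using arm rotation, and then re-grasp the pack once the lever is shut. First I'll finish measuring.

```bash
cat >> h.py <<'E'
def linefit(s):
    g=s["pixels"].astype(float).mean(2); pts=[]
    for v in range(160,256):
        row=g[v,245:278]; w=np.clip(np.median(row)-row-25,0,None)
        if w.sum()>10 and g[v,245:278].min()<70: pts.append((245+(w*np.arange(33)).sum()/w.sum(),v))
    return np.array(pts)
E
python3 - <<'E'
from h import *
s=load("a_top.npz"); p=linefit(s)
g=s["pixels"].astype(float).mean(2)
p=p[(p[:,1]>=163)&(p[:,1]<=251)]
print(p[:3],p[-3:],[ (v,round(g[v,int(round(u))])) for u,v in zip(p[:,0],p[:,1].astype(int)) if v<168 or v>245])
a,b=cast(s,*p[0],.03),cast(s,*p[-1],.03); print(a,b,np.linalg.norm(a-b))
# arm: profile across rows
for v in range(178,246,6): print(v,g[v,184:216].astype(int))
E
```

```text
[[256.46034483 164.        ]
 [256.5        165.        ]
 [256.71172638 166.        ]] [[262.04893964 248.        ]
 [268.18110236 249.        ]
 [255.58578431 251.        ]] [(np.int64(164), 0), (np.int64(165), 0), (np.int64(166), 3), (np.int64(167), 1), (np.int64(246), 11), (np.int64(247), 127), (np.int64(248), 126), (np.int64(249), 125), (np.int64(251), 64)]
[ 0.71185263 -0.06105358  0.03      ] [ 0.5388585 -0.0608369  0.03     ] 0.17299426672808177
178 [118 116 117 114 118 114 115 112 113 114 114 117 116 120 118 119 121 118
 117 116 118 117 118 118 116 117 116 116 115 114 117 116]
184 [119 117 116 115 114 119  96 134 160 158 171  44  45  60  77  72  70 108
 124 120 122 119 120 121 121 118 120 121 120 120 117 114]
190 [120 120 121 118 119 117 118  72 165 156 159 166  37  44  70  72  65 127
 119 121 119 122 121 121 122 121 124 121 127 122 126 122]
196 [121 117 117 119 118 119 121 117 134 161 160 171  39  46  53  76  74  65
 128 121 121 122 120 120 121 121 120 119 121 121 122 119]
202 [118 114 117 117 115 117 119 118  80 162 157 157 171  30  48  69  75  71
 114 128 122 121 122 121 
[... 277 characters left out ...]
 121 122 125 124 121 125]
220 [123 122 123 119 125 121 123 126 121 110 113 161 160 167  77  45  47  75
  70  69 111 124 122 123 122 122 122 125 121 123 126 127]
226 [126 125 126 126 124 125 127 127 126 124 101 162 153 158 173  31  51  62
  72  72  67 129 123 121 117 120 123 117 122 121 122 125]
232 [123 123 124 125 125 126 125 123 125 125 126 118 159 155 166  79  42  45
  77  76  70 136 132 129 127 127 129 128 128 128 127 129]
238 [122 124 122 121 123 121 121 122 124 124 122 100 160 154 158 173  19  48
  63  76  71 122 134 129 131 129 131 130 134 131 132 133]
244 [124 125 125 128 124 129 129 124 130 125 131 127 104 161 160 164 100  46
  48  73  67  60  65  60  57  63  62  57  60  76  69  78]
```

```bash
cat >> h.py <<'E'
YAW=0.1100
EX=np.array([np.cos(YAW),np.sin(YAW),0]); EY=np.array([-np.sin(YAW),np.cos(YAW),0]); EZ=np.array([0,0,1.])
def armfit(s,r0=182,r1=240,c0=140,c1=330):
    # right (-y) edge of arm's bright top (z=.056): bright run then dark
    g=s["pixels"].astype(float).mean(2); out=[]
    for v in range(r0,r1):
        best=None
        for u in range(c0,c1):
            if g[v,u:u+3].min()>145 and g[v,u+4:u+6].max()<85 :
                k=u+3; best=k+ (np.clip(g[v,k],45,165)-45)/120-0.5; break
        if best is not None: out.append((best,v))
    return np.array(out)
def S(p,M): d=np.asarray(p)-M; return np.array([d@EX,d@EY,d[2]])
def W(q,M): return M+q[0]*EX+q[1]*EY+q[2]*EZ
E
python3 - <<'E'
from h import *
s=load("a_top.npz"); p=linefit(s); p=p[(p[:,1]>=165)&(p[:,1]<=245)]
f=np.polyfit(p[:,1],p[:,0],1)
a=cast(s,np.polyval(f,163.5),163.5,.03); b=cast(s,np.polyval(f,246.5),246.5,.03); M=(a+b)/2
print("len",np.linalg.norm(a-b),"M",M, "dir",np.arctan2(*(a-b)[[1,0]]))
q=armfit(s); P=np.array([cast(s,u+0,v,.056) for u,v in q]); Q=np.array([S(x,M) for x in P])
ff=np.polyfit(Q[:,0],Q[:,1],1); r=Q[:,1]-np.polyval(ff,Q[:,0])
print(len(q),"arm -y edge y vs x",ff,r.std(), Q[:,0].min(),Q[:,0].max()); print("stop face y", np.median(Q[:,1])+.008)
np.save("M.npy",M)
# verify: rail ends, project predictions into both views
im={n:load(f"a_{n}.npz") for n in("top","scene")}
y=np.median(Q[:,1])+.008
pts={"post":( -.104,y-.016,.09),"line+":(.086,0,0),"line-":(-.086,0,0),"armtip":(0.0,y,.026)}
for k,c in pts.items(): print(k,np.round(W(c,M),4),[np.round(proj(im[n],W(c,M)),1) for n in im])
E
```

```text
len 0.16631858795795745 M [ 0.63025424 -0.07026493  0.03      ] dir 0.1141693456805909
58 arm -y edge y vs x [0.00355422 0.12132591] 0.00032994477176632997 -0.05617946617173715 0.05440511685155312
stop face y 0.12933065120409468
post [0.5144 0.031  0.12  ] [array([198.6, 264.6]), array([274.6, 172.5])]
line+ [ 0.7157 -0.0608  0.03  ] [array([256.4, 162.1]), array([324.7, 249.2])]
line- [ 0.5448 -0.0797  0.03  ] [array([265.3, 248. ]), array([258.9, 228.3])]
armtip [0.6161 0.0583 0.056 ] [array([192.8, 210.3]), array([314.9, 201.8])]
```

Run:
```python
from h import *
s=load("a_top.npz")
im=s["pixels"].astype(int); g=im.mean(2)
# rail top: bright bluish-grey band; fit its upper(far) edge & lower edge per column
pu=[];pl=[]
for u in list(range(145,190))+list(range(245,345)):
    col=g[235:290,u]; m=np.where((col>142)&(im[235:290,u,2]>im[235:290,u,0]-3))[0]
    if len(m)>8: pu.append((u,235+m[0]-.5)); pl.append((u,235+m[-1]+.5))
for P in (pu,pl):
    X=np.array([cast(s,u,v,.042) for u,v in P]); f=np.polyfit(X[:,1],X[:,0],1); r=X[:,0]-np.polyval(f,X[:,1]); k=abs(r)<.003
    f=np.polyfit(X[k,1],X[k,0],1); print(len(X),k.sum(),"yaw",-np.arctan(f[0]),"x at y=-.08:",np.polyval(f,-.08),r[k].std())
```

```text
145 145 yaw 0.11212220808318908 x at y=-.08: 0.5382832092698479 0.0005490486601453082
145 145 yaw 0.11207242379577674 x at y=-.08: 0.5101288344989541 0.0009766870922450419
```

```bash
sed -i 's/^YAW=.*/YAW=0.1121/' h.py
cat >> h.py <<'E'
M=np.array([.6277,-.0704,.03])          # middle of line
L0=M-.104*EX; L0[2]=0                    # leg origin (counter level) when on the line
def Wl(q): return L0+q[0]*EX+q[1]*EY+q[2]*EZ   # leg coords (x from rail centre, y from stop face, z from counter)
def Sl(p): d=np.asarray(p)-L0; return np.array([d@EX,d@EY,d[2]])
def axes(th,E):
    n=np.array([np.sin(th)*np.cos(E),np.cos(th)*np.cos(E),-np.sin(E)]); w=np.array([np.cos(th),-np.sin(th),0]); return n,w,np.cross(n,w)
def pose(th,E,xA,yA,zA,half=0.0425,back=.013,hw=.011):
    """TCP (leg coords) so the + pad's inner edge tip (toward -y) is at xA,yA,zA"""
    n,w,t=axes(th,E); return np.array([xA,yA,zA])-half*n-hw*w+back*t
def quat(th,E,flip=1):
    n,w,t=axes(th,E); Rm=np.stack([EX,EY,EZ],1)
    y=flip*n; x=np.cross(y,t); return R.from_matrix(Rm@np.stack([x,y,t],1)).as_quat()
def Bline(c,th,E,z,half=.0425,back=.013,hw=.011):
    n,w,t=axes(th,E); b=c-half*n-hw*w-back*t; s=(z-b[2])/(-t[2]); return b-t*s, s, b
def palm(c,th,E,y=0):
    n,w,t=axes(th,E); m=9
    for X in(-.015,.015):
        for Y in(-.010,-.022,-.029,-.037):
            d=np.array([X,Y+y,.12])-c
            if abs(d@n)<.045 and abs(d@w)<.045: m=min(m,.073-d@(-t))
    return m
E
python3 - <<'E'
from h import *
d=np.pi/180
for E in (15,20,24,28,32,36):
  for zA in (.044,.048,.052,.056,.060):
    # find theta giving B y=-.037 at z .117
    for th in np.arange(0,60,.5):
        xA=0; c=pose(th*d,E*d,xA,0,zA); p,s,b=Bline(c,th*d,E*d,.117)
        if p[1]>=-.037:
            xA=-p[0]-.010+0; c=pose(th*d,E*d,xA,0,zA); p,s,b=Bline(c,th*d,E*d,.117)
            print(E,zA,"th",th,"xA %.3f"%xA,"s %.3f"%s,"btip",np.round(b,3),"palm %.4f"%palm(c,th*d,E*d),"backz %.3f"%(zA-.0145*np.sin(E*d))); break
E
```

```text
15 0.044 th 41.5 xA 0.052 s 0.053 btip [-0.019 -0.047  0.066] palm -0.0052 backz 0.040
15 0.048 th 42.0 xA 0.053 s 0.049 btip [-0.018 -0.046  0.07 ] palm -0.0011 backz 0.044
15 0.052 th 43.0 xA 0.054 s 0.045 btip [-0.018 -0.045  0.074] palm 0.0031 backz 0.048
15 0.056 th 43.5 xA 0.055 s 0.040 btip [-0.017 -0.044  0.078] palm 0.0072 backz 0.052
15 0.06 th 44.5 xA 0.057 s 0.036 btip [-0.017 -0.043  0.082] palm 0.0114 backz 0.056
20 0.044 th 38.0 xA 0.047 s 0.047 btip [-0.02  -0.049  0.073] palm -0.0021 backz 0.039
20 0.048 th 39.0 xA 0.048 s 0.042 btip [-0.019 -0.048  0.077] palm 0.0021 backz 0.043
20 0.052 th 40.5 xA 0.050 s 0.038 btip [-0.018 -0.046  0.081] palm 0.0065 backz 0.047
20 0.056 th 41.5 xA 0.052 s 0.034 btip [-0.018 -0.045  0.085] palm 0.0107 backz 0.051
20 0.06 th 42.5 xA 0.053 s 0.030 btip [-0.017 -0.044  0.089] palm 0.0150 backz 0.055
24 0.044 th 35.0 xA 0.043 s 0.042 btip [-0.02  -0.051  0.079] palm 0.0004 backz 0.038
24 0.048 th 37.0 xA 0.045 s 0.038 btip [-0.019 -0.049  0.083] palm 0.0048 backz 0.042
24 0.052 th 38.0 xA 0.047 s 0.033 btip [-0.018 -0.048  0.087] palm 
[... 776 characters left out ...]
02 backz 0.040
32 0.052 th 34.5 xA 0.042 s 0.024 btip [-0.017 -0.047  0.097] palm 0.0148 backz 0.044
32 0.056 th 36.5 xA 0.045 s 0.019 btip [-0.016 -0.045  0.101] palm 0.0193 backz 0.048
32 0.06 th 38.5 xA 0.047 s 0.014 btip [-0.015 -0.043  0.105] palm 0.0240 backz 0.052
36 0.044 th 26.5 xA 0.033 s 0.028 btip [-0.017 -0.052  0.094] palm 0.0085 backz 0.035
36 0.048 th 29.5 xA 0.036 s 0.024 btip [-0.017 -0.049  0.098] palm 0.0130 backz 0.039
36 0.052 th 32.5 xA 0.040 s 0.019 btip [-0.016 -0.046  0.102] palm 0.0177 backz 0.043
36 0.056 th 35.5 xA 0.043 s 0.014 btip [-0.015 -0.043  0.106] palm 0.0226 backz 0.047
36 0.06 th 38.0 xA 0.047 s 0.009 btip [-0.013 -0.041  0.11 ] palm 0.0275 backz 0.051
```

```bash
cat >> h.py <<'E'
def measure(s,r0=165,r1=240,c0=140,c1=330):
    q=armfit(s,r0,r1,c0,c1)
    if len(q)<4: return len(q),None,None
    Q=np.array([Sl(cast(s,u,v,.056)) for u,v in q])
    # drop outliers
    m=np.median(Q[:,1]); k=abs(Q[:,1]-m)<.004
    return k.sum(), Q[k,1].mean()+.008, np.ptp(Q[k,0])
d2=np.pi/180
def path(u):
    """squeeze path, u 0..1 -> th,E,xA,zA"""
    E=np.interp(u,[0,.4,1],[15,24,28])*d2; th=np.interp(u,[0,.2,1],[0,4,36])*d2
    xA=np.interp(u,[0,.2,1],[.018,.022,.043]); zA=np.interp(u,[0,.4,1],[.060,.053,.047]); return th,E,xA,zA
E
python3 - <<'E'
from h import *
from cell import robot,kinematics
s=load("a_top.npz"); print("leg y",measure(s), "line check", np.round([Sl(cast(s,u,v,.03))[1] for u,v in linefit(s)[10:70:10]],4))
for fl in(1,-1):
    print("flip",fl)
    for nm,c,th,E in [("above",(0,.13-.0465,.2),0,0),("grip0",(0,.13-.0465,.067),0,0),("line",(0,-.0525,.067),0,0)]:
        j=kinematics.solve_ik(list(Wl(c)),list(quat(th,E,fl))); print(nm,None if j is None else np.round(j,2))
    for u in np.linspace(0,1,6):
        th,E,xA,zA=path(u); c=pose(th,E,xA,0,zA); j=kinematics.solve_ik(list(Wl(c)),list(quat(th,E,fl)))
        B=[Bline(c,th,E,z)[0][1] for z in(.108,.117)]
        print("u%.1f"%u,None if j is None else np.round(j,2),"B y",np.round(B,4),"Btip",np.round(Bline(c,th,E,.1)[2],3),"palm %.3f"%palm(c,th,E))
E
```

```text
leg y (np.int64(59), np.float64(0.1291714926874486), np.float64(0.11253800228813708)) line check [-0.0001  0.0001  0.0002  0.0002  0.0003  0.0003]
flip 1
above [-0.06  0.29  1.9  -0.    0.95 -1.74]
grip0 [-0.06  0.48  2.02 -0.    0.64 -1.74]
line [-0.3   0.51  1.95 -0.    0.68 -1.99]
u0.0 [-0.1   0.53  2.02 -0.47  0.6  -1.39] B y [-0.0751 -0.0727] Btip [-0.004 -0.082  0.082] palm 0.005
u0.2 [-0.04  0.55  2.01 -0.59  0.64 -1.17] B y [-0.0702 -0.067 ] Btip [-0.006 -0.078  0.085] palm 0.004
u0.4 [ 0.02  0.59  1.96 -0.63  0.75 -0.95] B y [-0.0625 -0.0586] Btip [-0.01  -0.071  0.088] palm 0.004
u0.6 [ 0.03  0.62  1.91 -0.59  0.84 -0.85] B y [-0.0555 -0.0515] Btip [-0.014 -0.065  0.087] palm 0.004
u0.8 [ 0.04  0.65  1.84 -0.54  0.92 -0.76] B y [-0.0475 -0.0435] Btip [-0.017 -0.057  0.087] palm 0.005
u1.0 [ 0.04  0.69  1.78 -0.49  1.01 -0.68] B y [-0.0387 -0.0348] Btip [-0.019 -0.048  0.087] palm 0.007
flip -1
above [-0.06  0.29  1.9  -0.    0.95  1.4 ]
grip0 [-0.06  0.48  2.02 -0.    0.64  1.4 ]
line [-0.3   0.51  1.95 -0.    0.68  1.16]
u0.0 [-0.1   0.53  2.02 -0.47  0.6   1.75] B y [-0.0751 -0.0727] Btip [-0.004 -0.082  0.082] palm 0.005
u0.2 [-0.04  0.55  2.01 -0.59  0.64  1.97] B y [-0.0702 -0.067 ] Btip [-0.006 -0.078  0.085] palm 0.004
u0.4 [ 0.02  0.59  1.96 -0.63  0.75  2.19] B y [-0.0625 -0.0586] Btip [-0.01  -0.071  0.088] palm 0.004
u0.6 [ 0.03  0.62  1.91 -0.59  0.84  2.29] B y [-0.0555 -0.0515] Btip [-0.014 -0.065  0.087] palm 0.004
u0.8 [ 0.04  0.65  1.84 -0.54  0.92  2.38] B y [-0.0475 -0.0435] Btip [-0.017 -0.057  0.087] palm 0.005
u1.0 [ 0.04  0.69  1.78 -0.49  1.01  2.46] B y [-0.0387 -0.0348] Btip [-0.019 -0.048  0.087] palm 0.007
```

Run:
```python
from h import *
from cell import robot,eyes,effector
y=.1292
robot.move_to(list(Wl((0,y-.0465,.22))),list(quat(0,0)))
robot.line_to(list(Wl((0,y-.0465,.12))),vel=.15)
for n in("top","scene"):
    s=eyes.snapshot(n); np.savez(f"b_{n}.npz",**s); cv2.imwrite(f"pics/b_{n}.png",s["pixels"][:,:,::-1])
s=load("b_scene.npz"); c=s["pixels"][110:260,200:400,::-1]; cv2.imwrite("pics/b_scz.png",cv2.resize(c,None,fx=4,fy=4,interpolation=cv2.INTER_CUBIC))
print(robot.current_time_s(),Sl(robot.current_tool_pos()),robot.current_force(),measure(load("b_top.npz")))
```

```text
3.3083 [0.00072104 0.08251429 0.12094313] [-0.51931905  0.3207908   0.75963983] (np.int64(29), np.float64(0.12913100599985622), np.float64(0.05476361716258962))
```

View pics/b_scz.png

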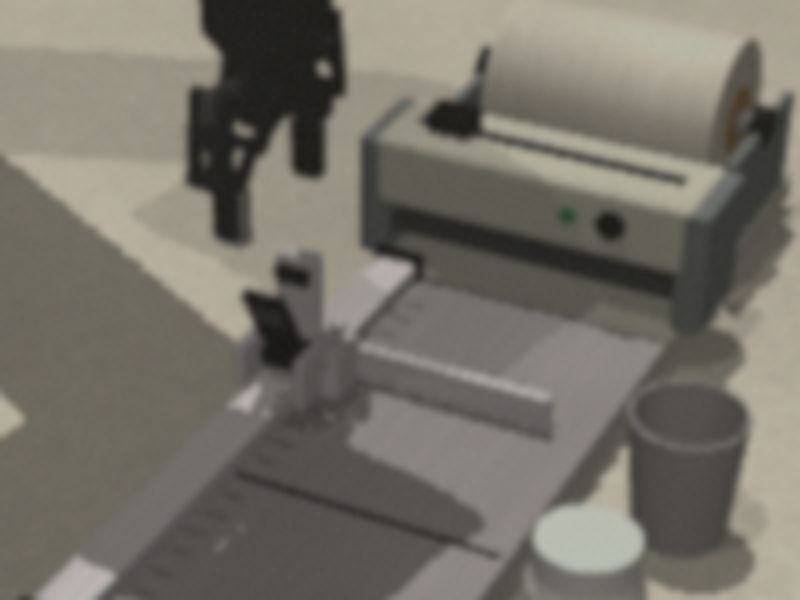

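View pics/b_top.png

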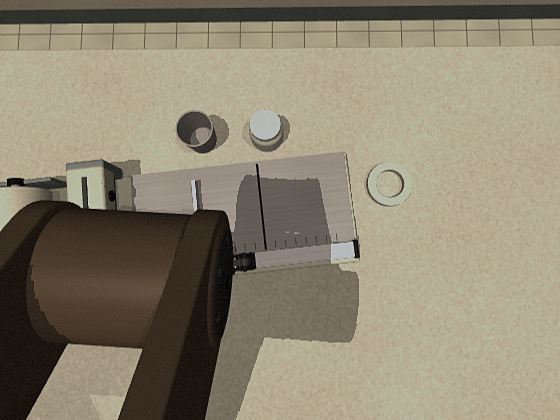

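Run:
```python
from h import *
s=load("b_scene.npz")
for nm,p in (("-tip",(0,.0825-.0425,.134)),("+tip",(0,.0825+.0425,.134)),("posttop",(0,.129-.016,.12)),("levertip .53",(0,.129-.033-.032,.056+.055))):
    u,v=proj(s,Wl(p)); print(nm,round((u-200)*4),round((v-110)*4))
```

```text
-tip 234 285
+tip 303 221
posttop 294 249
levertip .53 255 299
```

Run:
```python
from h import *
s=load("b_scene.npz"); c=s["pixels"][95:195,225:305,::-1]; c=cv2.convertScaleAbs(c,alpha=2.0,beta=10)
o=cv2.resize(c,None,fx=6,fy=6,interpolation=cv2.INTER_NEAREST)
for p in ((0,.0825-.0425,.134),(0,.0825+.0425,.134),(0,.0825,.121),(0,.129-.016,.12)):
    u,v=proj(s,Wl(p)); cv2.circle(o,(int((u-225)*6),int((v-95)*6)),5,(0,0,255),2)
cv2.imwrite("pics/b_scz2.png",o)
from cell import robot; print(robot.current_tool_pos(),robot.current_joint_positions(),robot.current_width())
```

```text
[5.15838795e-01 4.30418079e-05 1.20943132e-01] [-5.86983646e-02  3.96107591e-01  1.98227550e+00  1.60818059e-05
  7.61568577e-01 -1.74144380e+00] 0.08546063386389229
```

View pics/b_scz2.png

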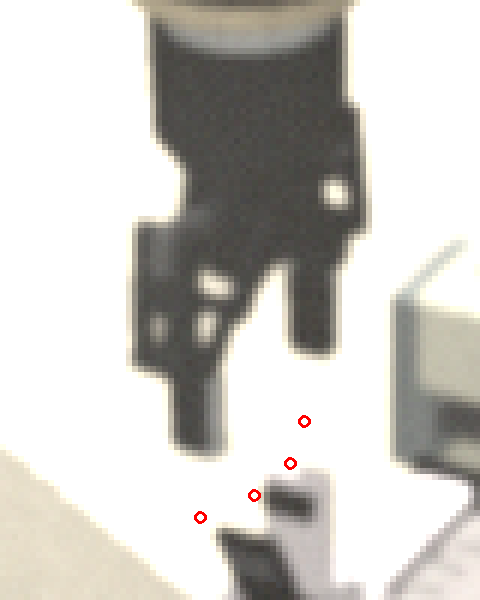

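Run:
```python
from h import *
from cell import robot,eyes
s=load("a_wrist.npz"); tcp=np.array([0.28536071,-0.58348198,0.19896118]); q=[0.974259879,0.225426928,-1.0996e-4,-6.13555e-4]
Rm=R.from_quat(q).as_matrix()
for tz in (-.013,-.03,-.04,-.05):
    print(tz,[np.round(proj(s,tcp+Rm@np.array([x,y,tz])),0) for x in(-.011,.011) for y in(-.0425,.0425)])
sc=eyes.snapshot("wrist"); np.savez("b_wrist.npz",**sc); cv2.imwrite("pics/b_wrist.png",sc["pixels"][:,:,::-1])
print(Sl(sc["origin"]))
c=load("a_wrist.npz")["pixels"][240:420,80:500,::-1]; cv2.imwrite("pics/a_wz.png",cv2.resize(cv2.convertScaleAbs(c,alpha=2.5,beta=20),None,fx=1.9,fy=1.9))
```

```text
-0.013 [array([209., 266.]), array([350., 266.]), array([207., 232.]), array([352., 232.])]
-0.03 [array([202., 280.]), array([357., 280.]), array([199., 242.]), array([360., 242.])]
-0.04 [array([197., 289.]), array([362., 289.]), array([194., 249.]), array([366., 249.])]
-0.05 [array([192., 300.]), array([368., 300.]), array([188., 258.]), array([372., 257.])]
[-0.06494281  0.0828429   0.29579985]
```

View pics/a_wz.png

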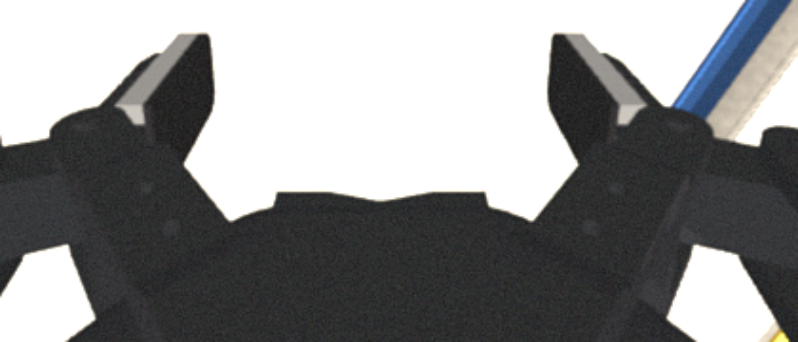

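View pics/b_wrist.png

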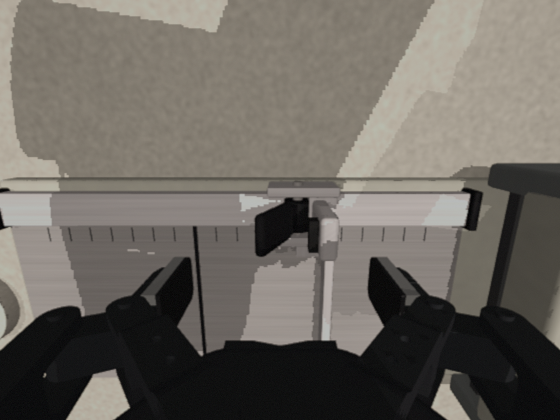

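The wrist and scene views both put the open fingertips about 45 mm behind the TCP, not 13 mm. I'll check with a close and open in free air before relying on either figure.

Run:
```python
from h import *
from cell import robot,eyes,effector
sw=load("b_wrist.npz"); print("line in wrist pred",[np.round(proj(sw,W((x,0,0),M)),1) for x in(-.086,.0)])
p=Wl((0,.0825,.19)); robot.line_to(list(p),vel=.15)
t=robot.current_time_s(); effector.gripper_close(); print("close took",robot.current_time_s()-t,robot.current_width())
tcp=np.array(robot.current_tool_pos()); print(Sl(tcp))
for n in("wrist","scene"):
    s=eyes.snapshot(n); np.savez(f"c_{n}.npz",**s)
    c=s["pixels"][:,:,::-1]; u,v=proj(s,tcp); c=c.copy(); cv2.circle(c,(int(u),int(v)),3,(0,0,255),1)
    c=c[200:420,160:400] if n=="wrist" else c[60:180,200:330]
    cv2.imwrite(f"pics/c_{n}.png",cv2.resize(cv2.convertScaleAbs(c,alpha=2,beta=10),None,fx=600/c.shape[0]*.9,fy=600/c.shape[0]*.9)); print(u,v)
t=robot.current_time_s(); effector.let_go(); print("open took",robot.current_time_s()-t,robot.current_time_s())
```

```text
line in wrist pred [array([193.6, 223.7]), array([200.1, 303.5])]
close took 0.7666999999999997 -0.00017329469152054278
[1.29094062e-06 8.25067371e-02 1.89991915e-01]
280.09298313756125 240.4030249292984
266.742484132161 152.32162993148123
open took 0.7832999999999997 5.625
```

View pics/c_wrist.png

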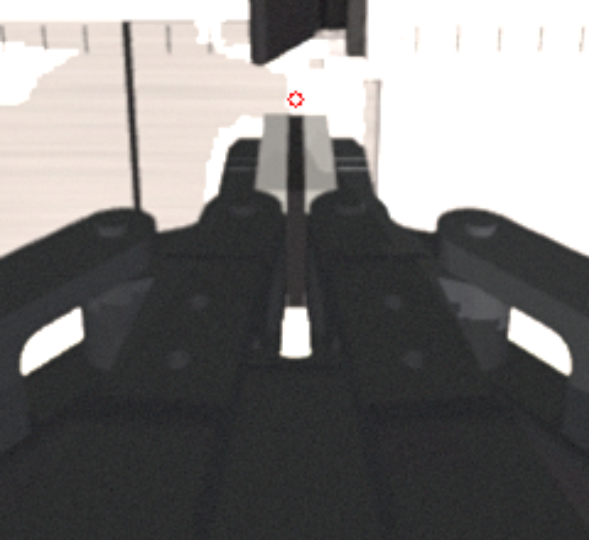

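View pics/c_scene.png

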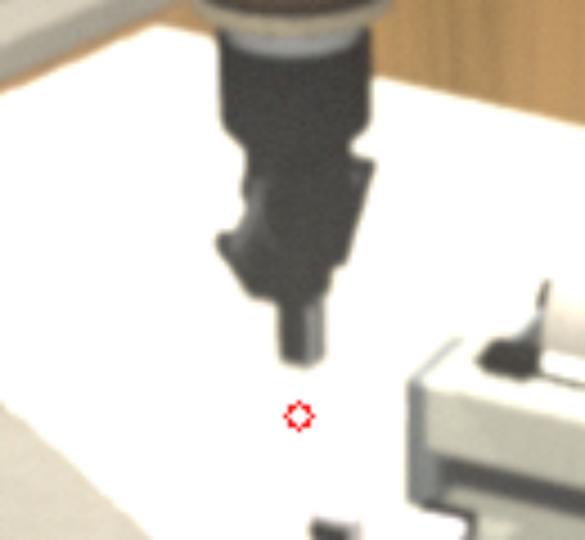

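Run:
```python
from h import *
s=load("c_scene.npz"); w=load("c_wrist.npz"); c=np.array([0,.0825,.19])
for tz in np.arange(.02,.05,.005):
    print(tz,"scene",[np.round(proj(s,Wl(c+np.array([x,y,tz]))),1) for x,y in((.011,-.01),(-.011,.01),(0,0))],"wrist",[np.round(proj(w,Wl(c+np.array([x,0,tz]))),1) for x in(.011,-.011)])
# shut fingertip row edges in raw scene
g=s["pixels"].astype(int).mean(2)
for u in (263,265,267,269,271): print(u,g[132:146,u].astype(int))
g=w["pixels"].astype(int).mean(2); print(g[236:256,280].astype(int)); print(g[236:262,270].astype(int), g[236:262,290].astype(int))
```

```text
0.02 scene [array([268.6, 147.5]), array([264.5, 141.9]), array([266.5, 144.7])] wrist [array([280. , 270.4]), array([280. , 234.5])]
0.025 scene [array([268.5, 145.6]), array([264.5, 140. ]), array([266.5, 142.7])] wrist [array([280. , 274.4]), array([280. , 237.5])]
0.030000000000000002 scene [array([268.5, 143.6]), array([264.4, 138.1]), array([266.4, 140.8])] wrist [array([280. , 278.6]), array([280. , 240.8])]
0.035 scene [array([268.4, 141.6]), array([264.4, 136.1]), array([266.4, 138.9])] wrist [array([280. , 283.1]), array([280. , 244.2])]
0.04000000000000001 scene [array([268.4, 139.7]), array([264.3, 134.2]), array([266.3, 136.9])] wrist [array([280. , 287.9]), array([280. , 247.9])]
0.045000000000000005 scene [array([268.3, 137.7]), array([264.3, 132.2]), array([266.3, 134.9])] wrist [array([279.9, 293. ]), array([279.9, 251.9])]
263 [ 36  35  36  35  38  37  40  55  81 111 133 140 139 141]
265 [ 35  36  34  35  34  35  35  41  62  95 122 136 141 142]
267 [ 44  44  42  42  43  43  45  48  58  83 110 133 142 141]
269 [ 67  67  66  65  65  67  66  69  79  98 122 137 142 142]
271 [ 69  72  70  71  70  68  72  84 108 129 141 143 143 143]
[157 156 156 154 156 159 160 159 160 161 107  41  16  16  17  15  15  14
  15  14]
[108 107 107 106 108 111 111 111 110 110  90  74  74  73  73  72  73  72
  73  73  73  73  73  73  73  73] [157 156 155 154 155 159 159 158 159 160 121  88  84  85  86  86  85  85
  83  83  82  83  83  82  83  83]
```

Run:
```python
from h import *
from cell import robot,eyes,effector
robot.line_to(list(Wl((0,-.05,.12))),vel=.25)
robot.line_to(list(Wl((0,-.05,.034))),vel=.12)
f0=np.array(robot.current_force()); print("f0",f0.round(2), robot.current_time_s())
for z in np.arange(.031,-.012,-.003):
    robot.line_to(list(Wl((0,-.05,z))),vel=.06)
    f=np.array(robot.current_force()); print(round(z,4),round(robot.current_tool_pos()[2],4),f.round(1))
    if f[2]-f0[2]>4: break
robot.line_to(list(Wl((0,-.05,z+.012))),vel=.06)
print(robot.current_time_s())
```

```text
f0 [ 0.68 -0.15 -0.2 ] 7.2417
0.031 0.0314 [ 0.1 -0.3 -0.3]
0.028 0.0279 [ 1.4 -0.6 -0.2]
0.025 0.0248 [-0.1 -0.2  0.7]
0.022 0.0218 [-0.  -0.5  0.2]
0.019 0.0188 [0.4 0.4 0.3]
0.016 0.0158 [ 0.3 -0.5 -0.3]
0.013 0.0128 [-0.1 -0.1 -0.4]
0.01 0.0098 [-0.3 -0.1 -0.1]
0.007 0.0068 [-0.3 -0.4  0.3]
0.004 0.0038 [-0.4 -0.8  0.6]
0.001 0.0008 [-0.5  0.4  0.6]
-0.002 -0.0022 [ 0.  -0.7 -0.9]
-0.005 -0.0031 [-11.7   2.   46.8]
10.8417
```

Touching down on the rail settles it: the open tips are 45 mm behind the reported TCP. I'll use that figure. Next is drawing the leg to just short of the line.

```bash
sed -i 's/back=.013/back=.045/g; s/\.073-d@(-t)/.105-d@(-t)/' h.py
python3 - <<'E'
from h import *
from cell import robot,eyes,effector
y=.1292
robot.line_to(list(Wl((0,-.05,.095))),vel=.25)
robot.line_to(list(Wl((0,y-.0465,.095))),vel=.25)
robot.line_to(list(Wl((0,y-.0465,.035))),vel=.12)
print("at leg",robot.current_time_s(),Sl(robot.current_tool_pos()).round(4),np.round(robot.current_force(),1))
robot.line_to(list(Wl((0,.004-.0525,.035))),vel=.08)
print(robot.current_time_s(),Sl(robot.current_tool_pos()).round(4),np.round(robot.current_force(),1))
for n in("top","scene"):
    s=eyes.snapshot(n); np.savez(f"d_{n}.npz",**s); cv2.imwrite(f"pics/d_{n}.png",s["pixels"][:,:,::-1])
print(measure(load("d_top.npz"),160,246,200,300))
s=load("d_scene.npz"); c=s["pixels"][150:300,180:380,::-1]; cv2.imwrite("pics/d_scz.png",cv2.resize(c,None,fx=4,fy=4,interpolation=cv2.INTER_CUBIC))
E
```

```text
at leg 12.675 [0.0002 0.0822 0.0352] [-0.6 -0.3 -0.7]
14.4667 [ 0.     -0.0483  0.035 ] [-0.4 -1.3 -0.5]
(np.int64(5), np.float64(0.05636985500759074), np.float64(0.007208058934524864))
```

View pics/d_top.png

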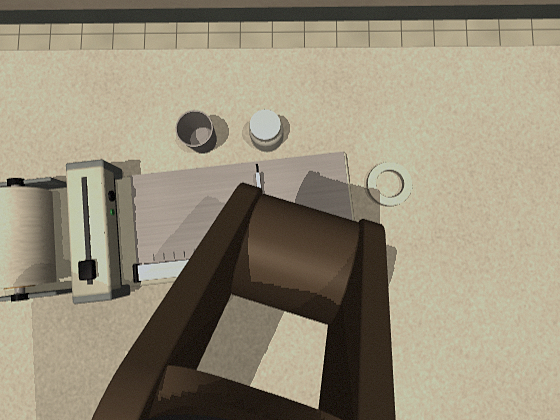

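View pics/d_scz.png

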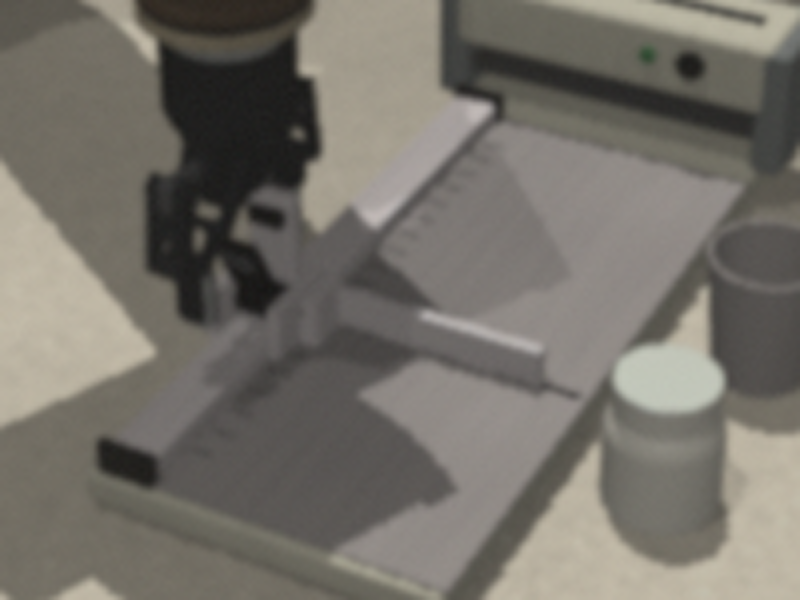

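The leg followed: in the top view its arm end is at (258,180), next to the visible end of the line at (257,167). I'll measure from the few rows that are visible.

Run:
```python
from h import *
s=load("d_top.npz"); g=s["pixels"].astype(int).mean(2)
for v in range(162,192,2): print(v,g[v,248:272].astype(int))
for y in(0,.004): print([np.round(proj(s,Wl((x,y-.008,.056))),1) for x in(.16,.14,.12)])
```

```text
162 [161 161 157 156 150 149 153 157 156 153 156 156 150 153 153 153 155 155
 153 152 154 153 154 156]
164 [151 158 156 155 156 157 159 119   0   0 174 160 155 155 154 154 156 156
 153 152 154 153 152 152]
166 [153 152 154 150 153 153 157 173  21   6  87 162 154 153 153 151 152 156
 155 155 154 157 158 158]
168 [155 152 152 157 153 157 158 173  62   0  72 171 159 160 156 155 155 155
 157 156 158 155 150 156]
170 [152 150 154 158 152 151 157 164  83   0  52 164 154 156 153 152 150 150
 153 151 155 153 154 152]
172 [149 151 150 147 149 152 155 155 160 119 125 149 141  85  86 142 158 156
 155 158 159 155 157 155]
174 [151 151 150 154 152 149 133  96 209 204 207 153  78  94  97  94 164 157
 157 157 157 161 158 158]
176 [152 155 155 153 158 134 137  84 211 200 203 211  67  96 100  95 166 160
 161 158 160 157 159 158]
178 [153 156 154 155 160 134 135 131 208 198 200 216  49  99  96  91 166 158
 156 155 160 157 158 158]
180 [153 153 154 155 158 132 134 131 176 202 205 215  43  98  98  94 170 161
 156 155 154 156 158 156]
182 [161 160 155 154 156 140 134 132 132 204 204 214  84  91  99  95  84 166
 159 157 159 158 160 161]
184 [ 31 110 143 140 157 154 144 143 106 208 202 207 176  75  99  93 172 161
 162 160 157 162 161 155]
186 [ 36  28  15  26  17   7  32  96  48 197 179 201 227  69  97  94 168 159
 160 155 158 157 157 156]
188 [ 34  35  33  29  33  34  29  34  24  21  15   6  49  28 103  91 165 159
 156 155 154 159 160 159]
190 [ 41  40  39  38  33  37  37  41  38  31  30  18  20  12  75  99 147 158
 159 157 157 158 157 155]
[array([261. , 175.1]), array([262.1, 185.3]), array([263.2, 195.5])]
[array([259. , 175.3]), array([260. , 185.5]), array([261.1, 195.7])]
```

```bash
cat >> h.py <<'E'
def armend(s,r0=174,r1=185,show=False):
    """leg y from visible arm end in the top view: -y edge of the bright top"""
    g=s["pixels"].astype(float).mean(2); out=[]
    for v in range(r0,r1):
        row=g[v]
        for u in range(250,275):
            if row[u-2:u+1].min()>150 and row[u-1]>185 and row[u+2]<125 :
                fr=np.clip((row[u+1]-75)/(row[u-1]-75),0,1); f2=np.clip((row[u]-75)/(row[u-1]-75),0,1)
                out.append(Sl(cast(s,u-.5+f2+fr,v,.056))[1]+.008); break
    return len(out),(np.mean(out) if out else None),(np.std(out) if out else None)
E
python3 - <<'E'
from h import *
from cell import robot,eyes,effector
print(armend(load("d_top.npz")))
robot.line_to(list(Wl((0,-.0521,.035))),vel=.03); robot.hold(.1)
s=eyes.snapshot("top"); np.savez("e_top.npz",**s); print(armend(s))
g=s["pixels"].astype(int).mean(2)
for v in range(164,188,2): print(v,g[v,250:270].astype(int))
print(robot.current_time_s(),Sl(robot.current_tool_pos()).round(4),np.round(robot.current_force(),1))
print([np.round(proj(s,Wl((x,-.008,.056))),1) for x in(.16,.14)],[np.round(proj(s,Wl((.19,y,.03))),1) for y in (-.002,.002)])
E
```

```text
(11, np.float64(0.0035784663860628087), np.float64(0.00036530839146118026))
(11, np.float64(-0.00017797345934669601), np.float64(0.0003359636441766743))
164 [154 154 152 155 159 121   0   1 171 159 153 153 155 153 154 153 156 154
 155 153]
166 [152 155 154 152 156 172  18   1  89 165 154 154 152 152 152 154 155 154
 155 154]
168 [156 154 156 156 160 171  62   7  69 171 158 157 154 154 153 155 158 155
 157 155]
170 [153 152 156 150 156 164  85   0  51 169 154 148 155 156 157 154 152 150
 155 153]
172 [148 150 148 149 151 160 125  44 128 165 166 106  85  87  86 164 156 156
 157 156]
174 [152 151 155 153 157 130 141  52 218 204 210 135  87  98  97  84 163 161
 158 156]
176 [155 154 156 157 159 135 145  10 218 202 205 212  62 101 100  94 169 161
 158 157]
178 [152 158 155 153 157 134 142  54 217 201 202 216  52  95  96  91 165 159
 158 156]
180 [159 154 157 158 157 135 145  56 152 206 203 216  54  99 102  92 167 160
 156 155]
182 [102 143 156 147 166 137 140 116  76 214 204 214  86  96  98  96 145 161
 159 159]
184 [ 30  22  15  15  41  35 100 132  30 209 217 217 161  75  99  92 172 164
 160 161]
186 [ 35  34  33  32  35  26  22  26  19  14   2  44 148  64  92  94 171 159
 158 157]
14.9833 [ 0.     -0.0522  0.035 ] [ 0.5 -0.4 -0.3]
[array([261. , 175.1]), array([262.1, 185.3])] [array([257.3, 163.2]), array([255.3, 163.5])]
```

The leg reads −0.2 mm from the line with the lever still open. Next I'll move into the tilted squeeze pose: + fingertip in front of the saddle or arm face, − finger outside the lever.

```bash
cat >> h.py <<'E'
def path(u):
    E=np.interp(u,[0,.2,.4,1],[12,17,23,28])*d2; th=np.interp(u,[0,.2,1],[0,4,36])*d2
    xA=np.interp(u,[0,.2,.4,1],[.018,.020,.024,.043]); zA=np.interp(u,[0,.2,.4,.6,1],[.062,.059,.054,.050,.048]); return th,E,xA,zA
def cmd(u,dy=0,dx=0,dz=0):
    th,E,xA,zA=path(u); c=pose(th,E,xA+dx,dy,zA+dz); return list(Wl(c)),list(quat(th,E))
E
python3 - <<'E'
from h import *
from cell import robot,eyes,kinematics
for u in np.linspace(0,1,11):
    th,E,xA,zA=path(u); c=pose(th,E,xA,0,zA); b=Bline(c,th,E,.108)
    print("%.1f"%u,"B108 %.4f B117 %.4f"%(b[0][1],Bline(c,th,E,.117)[0][1]),"xB %.3f"%b[0][0],"s %.3f"%b[1],"btip",b[2].round(3),"palm %.4f"%palm(c,th,E),kinematics.solve_ik(*cmd(u)) is not None)
robot.line_to(list(Wl((0,-.048,.035))),vel=.05)
robot.line_to(list(Wl((0,-.048,.095))),vel=.25)
p,q=cmd(0,dy=.003,dz=.07); robot.move_to(p,q)
print(robot.current_time_s(),Sl(robot.current_tool_pos()).round(4))
s=eyes.snapshot("top"); np.savez("f_top.npz",**s); cv2.imwrite("pics/f_top.png",s["pixels"][:,:,::-1]); print(armend(s))
s=eyes.snapshot("scene"); np.savez("f_scene.npz",**s); 
th,E,xA,zA=path(0); c=s["pixels"][110:290,180:380,::-1].copy()
A=Wl((xA,.003,zA+.07)); n,w,t=axes(th,E); cc=pose(th,E,xA,.003,zA+.07); Bt=Wl(Bline(cc,th,E,.1)[2])
c=cv2.resize(c,None,fx=3.3,fy=3.3,interpolation=cv2.INTER_CUBIC)
for P in(A,Bt):
    u,v=proj(s,P); cv2.circle(c,(int((u-180)*3.3),int((v-110)*3.3)),4,(0,0,255),1)
cv2.imwrite("pics/f_scz.png",c)
E
```

```text
0.0 B108 -0.0771 B117 -0.0752 xB -0.004 s 0.029 btip [-0.004 -0.083  0.08 ] palm 0.0053 True
0.1 B108 -0.0747 B117 -0.0724 xB -0.006 s 0.027 btip [-0.006 -0.081  0.082] palm 0.0049 True
0.2 B108 -0.0722 B117 -0.0694 xB -0.007 s 0.025 btip [-0.008 -0.08   0.084] palm 0.0047 True
0.3 B108 -0.0680 B117 -0.0647 xB -0.010 s 0.024 btip [-0.011 -0.076  0.086] palm 0.0040 True
0.4 B108 -0.0633 B117 -0.0596 xB -0.012 s 0.023 btip [-0.014 -0.072  0.087] palm 0.0038 True
0.5 B108 -0.0595 B117 -0.0557 xB -0.013 s 0.024 btip [-0.015 -0.069  0.086] palm 0.0030 True
0.6 B108 -0.0553 B117 -0.0515 xB -0.013 s 0.025 btip [-0.017 -0.065  0.085] palm 0.0025 True
0.7 B108 -0.0516 B117 -0.0477 xB -0.014 s 0.024 btip [-0.018 -0.061  0.086] palm 0.0035 True
0.8 B108 -0.0476 B117 -0.0437 xB -0.014 s 0.024 btip [-0.019 -0.057  0.087] palm 0.0048 True
0.9 B108 -0.0435 B117 -0.0396 xB -0.013 s 0.023 btip [-0.019 -0.052  0.087] palm 0.0063 True
1.0 B108 -0.0391 B117 -0.0353 xB -0.013 s 0.023 btip [-0.019 -0.048  0.088] palm 0.0080 True
16.1083 [ 0.0064 -0.047   0.0959]
(7, np.float64(-0.0003447232735422319), np.float64(0.00028569117435496826))
```

View pics/f_scz.png

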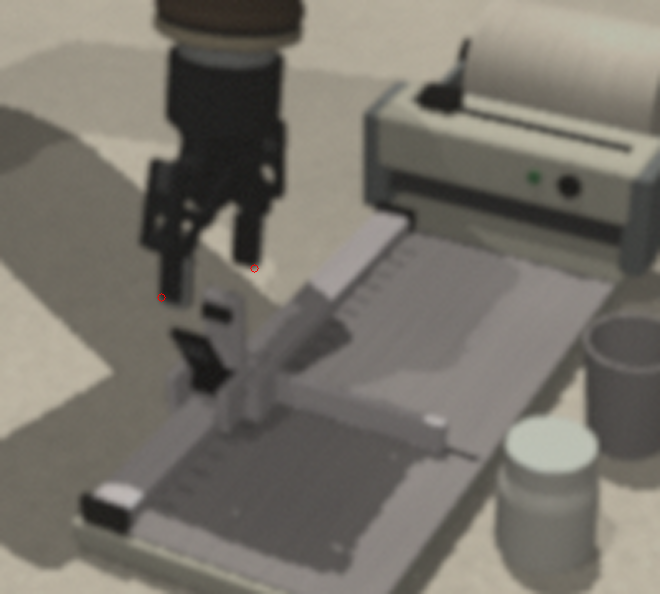

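View pics/f_top.png

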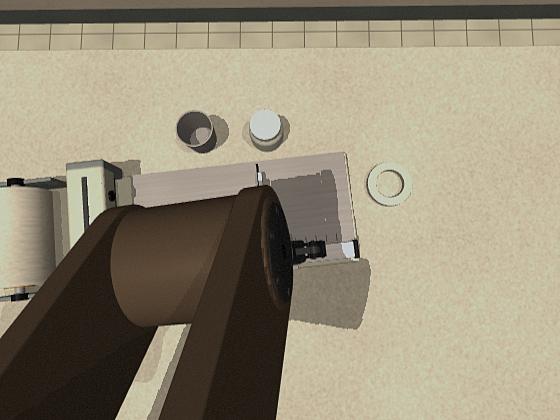

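```bash
sed -i 's/\[.062,.059,.054,.050,.048\]/[.0625,.060,.055,.052,.050]/' h.py
cat > look.py <<'E'
from h import *
from cell import robot,eyes
def look(tag,u=None,dy=0):
    s=eyes.snapshot("top"); np.savez(f"{tag}_top.npz",**s); print("leg",armend(s)); cv2.imwrite(f"pics/{tag}_top.png",s["pixels"][:,:,::-1])
    s=eyes.snapshot("scene"); np.savez(f"{tag}_scene.npz",**s)
    c=cv2.resize(s["pixels"][150:290,180:340,::-1],None,fx=4.2,fy=4.2,interpolation=cv2.INTER_CUBIC); cv2.imwrite(f"pics/{tag}_scz.png",cv2.convertScaleAbs(c,alpha=1.5,beta=15))
    print("t",robot.current_time_s(),"F",np.round(robot.current_force(),1))
E
python3 - <<'E'
from look import *
robot.line_to(cmd(0,dy=.003)[0],vel=.12); print(np.round(robot.current_force(),1))
p,q=cmd(0,dy=.0); robot.line_to(p,ori=q,vel=.03); print(np.round(robot.current_force(),1),Sl(robot.current_tool_pos()).round(4), pose(*path(0)[:2],path(0)[2],0,path(0)[3]).round(4))
for u in (.1,.2,.3):
    p,q=cmd(u); robot.line_to(p,ori=q,vel=.05); f=np.round(robot.current_force(),1); print(u,f)
    if np.linalg.norm(f)>25: break
look("g")
E
```

```text
[-0.5 -0.4  0.1]
[-0.2 -0.5  0.3] [ 0.0074 -0.0513  0.028 ] [ 0.007  -0.0509  0.0273]
0.1 [ 0.8 -0.1 -0.2]
0.2 [-0.6 -0.7 -0.5]
0.3 [0.2 1.  0.4]
leg (5, np.float64(-0.0003791908331447241), np.float64(0.0003066268607706965))
t 18.1 F [ 0.2  0.2 -0.7]
```

View pics/g_scz.png

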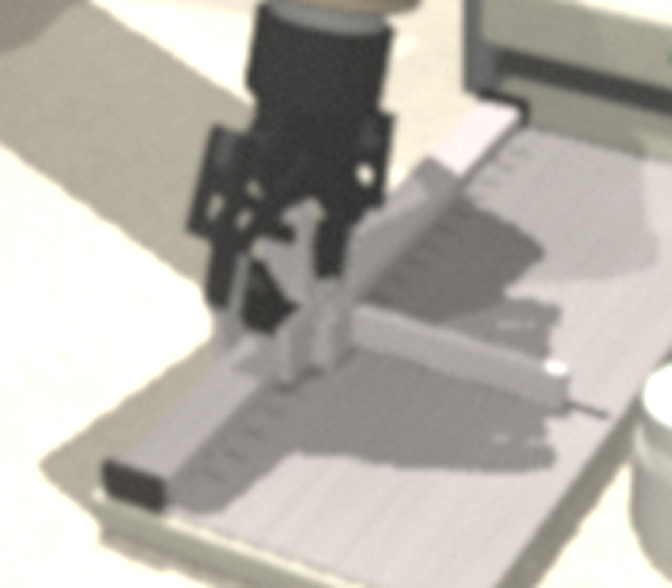

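View pics/g_top.png

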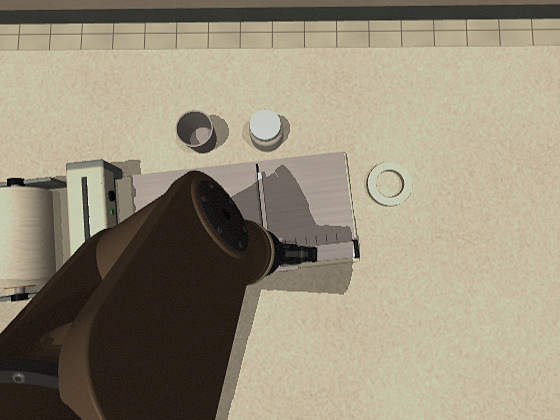

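The leg hasn't moved (−0.4 mm), the pose is as modelled, and there is no palm contact. I'll continue the squeeze in steps, measuring the leg at each one.

Run:
```python
from look import *
for u in (.4,.5,.6):
    p,q=cmd(u,dy=-.0004); robot.line_to(p,ori=q,vel=.05); f=np.array(robot.current_force()); s=eyes.snapshot("top"); print(u,"Fsta",np.round([f@EX,f@EY,f[2]],1),"leg",armend(s))
    if np.linalg.norm(f)>25: break
look("h")
```

```text
0.4 Fsta [-0.3 -1.5  3. ] leg (0, None, None)
0.5 Fsta [-2.9 -0.8 10.2] leg (0, None, None)
0.6 Fsta [-2.5 -1.7 12. ] leg (0, None, None)
leg (0, None, None)
t 19.1083 F [-2.  -0.1 10.6]
```

View pics/h_scz.png

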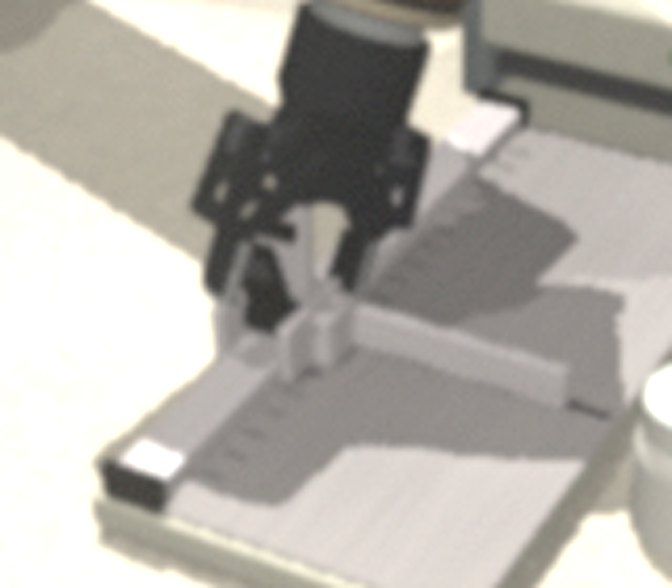

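Run:
```python
from h import *
for t in "gh":
    s=load(f"{t}_top.npz"); c=s["pixels"][150:270,220:360,::-1]; cv2.imwrite(f"pics/{t}_tz.png",cv2.resize(c,None,fx=4,fy=4,interpolation=cv2.INTER_NEAREST))
s=load("h_top.npz"); g=s["pixels"].astype(int).mean(2)
for v in range(166,206,3): print(v,g[v,250:272].astype(int))
```

```text
166 [102 100 101  99 107 116   9   2 108 104 105 102 105 103 104 101 102 101
 104 103 102 107]
169 [104 103 102 101 104 113  57   2  56 111 107 100 103 102 102 102 102  97
 100  98 102 103]
172 [102  97  98 102 105 105  79  91  91 120 125  97 103 102 104 103 104 103
 106 105 105 104]
175 [101 102 100 109  78  82  76 144 145 144 153  55 104 107 103 106 106 108
 107 106 106 106]
178 [102 101 100 105  83  81  82  86 146 146 149  83 101 104 106 103 105 104
 104 105 106 101]
181 [101 102 104 102 107  79  81  47 157 142 147 156  71 105 100 103 101 102
 106 104 107 106]
184 [103 102 106 104 108  82  85  77 163 144 144 153  50 107 110 105 106 105
 108 102 105 104]
187 [101 105 102 107 104  89  83  79  78 148 146 148  81 104 107 103 102 106
 102 104 105 103]
190 [ 99 102 102 102 102 104  77  82  56 161 147 145 141  74 101 104 104 104
 105 102 105 105]
193 [102  99 103 105 103 106  79  84  78 152 144 145 153  56 103 105 105 102
 104 102 103 104]
196 [102 100 101 104  99 103  88  80  80 112 150 147 146  72 108 108 107 108
 105 108 105 106]
199 [105 104 103  99 103 103 106  79  80  59 153 146 146 134  80 106 101 103
 103 106 103 103]
202 [102 104 103 104 103 100 107  80  79  78 159 146 143 160  67 109 108 105
 104 105 108 104]
205 [102  99 105  98 105 105 101  92  81  80 111 147 147 152  71 105 105 105
 104 104 103 105]
```

View pics/h_tz.png

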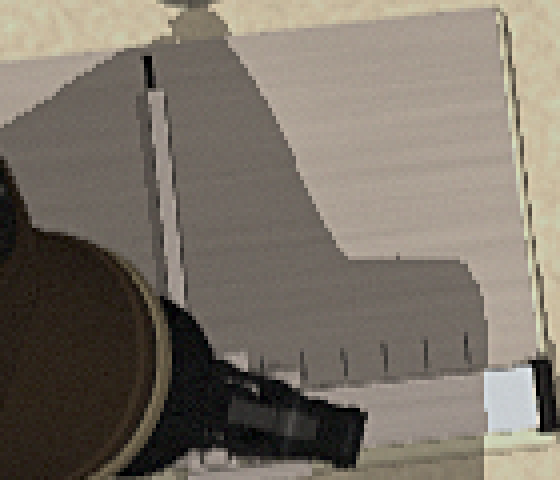

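```bash
cat >> h.py <<'E'
def legy(s,r0=174,r1=215):
    """shade-independent: bright top of arm (3+ px brighter than both sides); centre of the stripe = face - 4 mm"""
    g=s["pixels"].astype(float).mean(2); out=[]
    for v in range(r0,r1):
        uc=proj(s,Wl((np.interp(v,[175,195.5],[.16,.12]),-.008,.056)))[0]   # nominal -y edge on this row
        k=int(round(uc)); pl=np.median(g[v,k-3:k]); lo=g[v,k+1:k+4].min()
        if pl-lo<35: continue
        th=(pl+lo)/2
        for u in range(k-3,k+4):
            if g[v,u]>=th>g[v,u+1]:
                e=u+(g[v,u]-th)/(g[v,u]-g[v,u+1]); out.append(Sl(cast(s,e,v,.056))[1]+.008); break
    out=np.array(out); 
    if len(out)==0: return 0,None,None
    m=np.median(out); out=out[abs(out-m)<.002]; return len(out),round(out.mean(),5),round(out.std(),5)
E
sed -i 's/armend(s)/legy(s)/' look.py
python3 - <<'E'
from h import *
for t in "aefgh":
    s=load(f"{t}_top.npz"); print(t,legy(s))
E
```

```text
a (0, None, None)
e (12, np.float64(-0.00018), np.float64(0.00048))
f (12, np.float64(-8e-05), np.float64(0.00059))
g (36, np.float64(-0.00013), np.float64(0.00054))
h (41, np.float64(0.00104), np.float64(0.00052))
```

The lever is closing and the leg is at +1.0 mm, pushed back against the finger. I'll use camera feedback in the remaining steps to trim the hold.

Run:
```python
from look import *
dy=-.0014
for u in (.6,.66,.72,.78,.84):
    p,q=cmd(u,dy=dy); robot.line_to(p,ori=q,vel=.04); f=np.array(robot.current_force()); s=eyes.snapshot("top"); l=legy(s); print(u,round(dy,4),"Fsta",np.round([f@EX,f@EY,f[2]],1),"leg",l)
    if np.linalg.norm(f)>25: break
    if l[1] is not None and l[0]>10: dy-=.7*l[1]
look("i"); print(dy)
```

```text
0.6 -0.0014 Fsta [-2.4  0.8 10.2] leg (36, np.float64(1e-05), np.float64(0.00057))
0.66 -0.0014 Fsta [-2.9  0.  10.7] leg (36, np.float64(-1e-05), np.float64(0.00056))
0.72 -0.0014 Fsta [-3.8  0.2 10.6] leg (36, np.float64(1e-05), np.float64(0.00056))
0.78 -0.0014 Fsta [-2.4  0.1  9.6] leg (36, np.float64(-0.0), np.float64(0.00056))
0.84 -0.0014 Fsta [-2.   0.8  7.4] leg (36, np.float64(-0.0), np.float64(0.00056))
leg (36, np.float64(0.0), np.float64(0.00057))
t 20.7083 F [-1.5 -0.5  7.8]
-0.001407
```

View pics/i_scz.png

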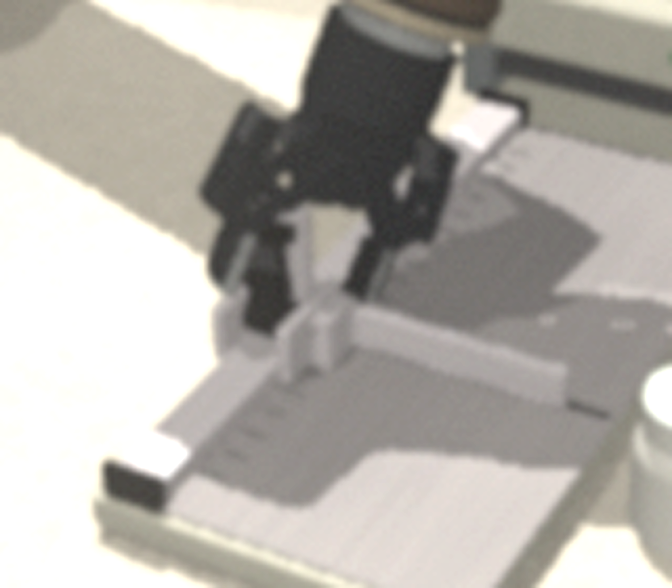

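Run:
```python
from look import *
dy=-.0014
for u in (.88,.91,.94,.96,.98,1.0):
    p,q=cmd(u,dy=dy); robot.line_to(p,ori=q,vel=.04); f=np.array(robot.current_force()); s=eyes.snapshot("top"); l=legy(s); e=np.array(robot.current_tool_pos())-p
    print(u,"Fsta",np.round([f@EX,f@EY,f[2]],1),"M",np.round(robot.current_moment(),2),"w %.5f"%robot.current_width(),"err mm",np.round(e*1000,2),"leg",l)
    if np.linalg.norm(f)>22 : break
look("j")
```

```text
0.88 Fsta [-2.7 -0.5  7.3] M [-0.18  0.55  0.09] w 0.08551 err mm [-0.4  -0.32  0.18] leg (36, np.float64(1e-05), np.float64(0.00056))
0.91 Fsta [-2.5 -0.5  6.6] M [-0.08  0.62  0.04] w 0.08557 err mm [-0.5  -0.33  0.15] leg (36, np.float64(-1e-05), np.float64(0.00056))
0.94 Fsta [-3.1  1.1  6.9] M [-0.13  0.58  0.05] w 0.08513 err mm [-0.6  -0.33  0.13] leg (36, np.float64(0.0), np.float64(0.00056))
0.96 Fsta [-3.   0.1  5.4] M [-0.12  0.62  0.01] w 0.08518 err mm [-0.7  -0.32  0.09] leg (36, np.float64(-0.0), np.float64(0.00056))
0.98 Fsta [-3.9 -0.6  5.5] M [-0.08  0.58  0.02] w 0.08558 err mm [-0.76 -0.33  0.08] leg (36, np.float64(0.0), np.float64(0.00056))
1.0 Fsta [-4.   0.9  5.8] M [-0.16  0.73  0.01] w 0.08551 err mm [-0.75 -0.34  0.04] leg (36, np.float64(-0.0), np.float64(0.00056))
leg (36, np.float64(1e-05), np.float64(0.00056))
t 22.6083 F [-3.9 -0.3  5.4]
```

View pics/j_scz.png

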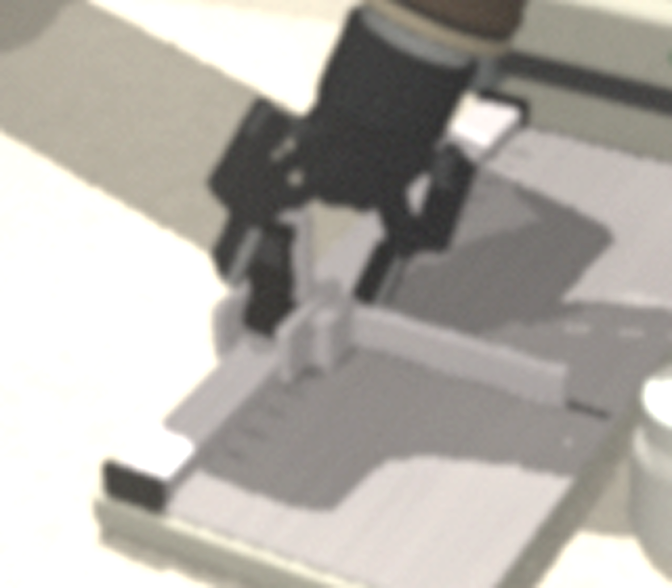

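```bash
cat >> h.py <<'E'
def cmd2(deg,dy):
    th=deg*d2; E=28*d2; c=pose(th,E,.043+(deg-36)*.00066,dy,.050); return list(Wl(c)),list(quat(th,E)),c,th,E
E
python3 - <<'E'
from look import *
dy=-.0014
for g in (37,38,39,40,41,42):
    p,q,c,th,E=cmd2(g,dy); robot.line_to(p,ori=q,vel=.04); f=np.array(robot.current_force()); s=eyes.snapshot("top"); l=legy(s); e=np.array(robot.current_tool_pos())-p
    print(g,"Fsta",np.round([f@EX,f@EY,f[2]],1),"M",np.round(robot.current_moment(),2),"w %.5f"%robot.current_width(),"err mm",np.round(e*1000,2),"leg",l,"B117",Bline(c,th,E,.117)[0].round(4))
    if np.linalg.norm(f)>18 or np.linalg.norm(e)>.0018 or abs(l[1])>.0008: break
look("k")
s=load("k_scene.npz")
c=s["pixels"][185:245,225:275,::-1]; c=cv2.resize(cv2.convertScaleAbs(c,alpha=2.2,beta=20),None,fx=10,fy=10,interpolation=cv2.INTER_CUBIC)
for P,col in (((.015,-.037,.12),(0,0,255)),((-.015,-.037,.12),(0,0,255)),((.015,-.029,.12),(0,255,255)),((.015,-.022,.12),(0,255,0)),((.015,-.010,.12),(0,255,0))):
    u,v=proj(s,Wl(P)); cv2.circle(c,(int((u-225+.5)*10),int((v-185+.5)*10)),4,col,-1)
cv2.imwrite("pics/k_z.png",c)
E
```

```text
37 Fsta [-4.1  0.4  4.9] M [-0.08  0.66  0.04] w 0.08557 err mm [-0.47 -0.27  0.03] leg (36, np.float64(1e-05), np.float64(0.00055)) B117 [-0.0104 -0.0366  0.117 ]
38 Fsta [-5.1 -1.7  5.1] M [-0.18  0.8   0.02] w 0.08544 err mm [-0.26 -0.1  -0.03] leg (37, np.float64(0.00019), np.float64(0.00056)) B117 [-0.0104 -0.0356  0.117 ]
39 Fsta [-6.2 -0.9  7. ] M [0.09 1.12 0.17] w 0.08560 err mm [-0.58 -0.04 -0.03] leg (38, np.float64(0.00073), np.float64(0.00055)) B117 [-0.0103 -0.0347  0.117 ]
40 Fsta [-8.4 -0.2  7.5] M [0.43 1.51 0.54] w 0.08528 err mm [-0.86 -0.03 -0.02] leg (39, np.float64(0.00113), np.float64(0.00054)) B117 [-0.0102 -0.0337  0.117 ]
leg (39, np.float64(0.00114), np.float64(0.00053))
t 23.9083 F [-7.7 -2.2  6.2]
```

View pics/k_z.png

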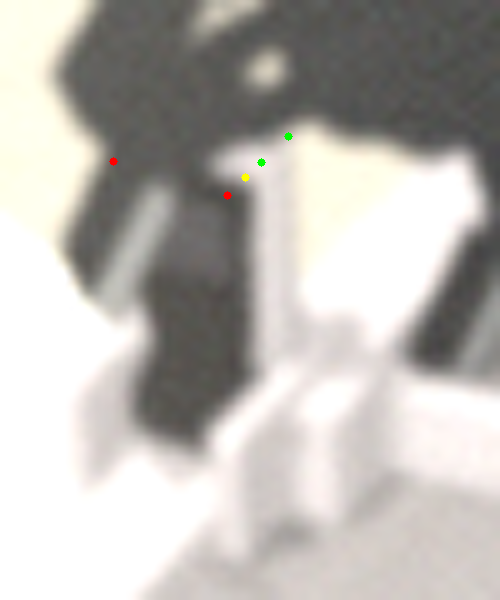

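Forces and moments now rise linearly, and leg and lever move as one piece. The contact is at y ≈ −36 mm, where the stop should be, so the lever is shut. I'll ease back so the leg is on the line, withdraw, and re-grasp the pack upright.

Run:
```python
from look import *
p,q,*_=cmd2(38,-.0017); robot.line_to(p,ori=q,vel=.04); print("leg",legy(eyes.snapshot("top")))
p,q,*_=cmd2(36,-.0017); robot.line_to(p,ori=q,vel=.04); print("leg",legy(eyes.snapshot("top")), np.round(robot.current_force(),1))
p,q,*_=cmd2(28,.001); robot.line_to(p,ori=q,vel=.06); print("leg",legy(eyes.snapshot("top")), np.round(robot.current_force(),1))
p,q,*_=cmd2(24,.003); robot.line_to(p,ori=q,vel=.06)
p=np.array(p)+[0,0,.085]; robot.line_to(list(p),vel=.15)
look("l"); print(np.round(robot.current_force(),1))
robot.move_to(list(Wl((0,-.0235,.11))),list(quat(0,0)))
look("m")
```

```text
leg (37, np.float64(0.00015), np.float64(0.00057))
leg (35, np.float64(-0.00025), np.float64(0.00054)) [-0.5  0.5 -0.1]
leg (35, np.float64(-0.00023), np.float64(0.00054)) [-0.1  0.1  0.3]
leg (35, np.float64(-0.00024), np.float64(0.00053))
t 25.9167 F [-0.1 -0.3  1.1]
[-0.1 -0.3  1.1]
leg (21, np.float64(-0.0003), np.float64(0.00047))
t 27.0667 F [-1.2  0.   0.3]
```

View pics/l_scz.png

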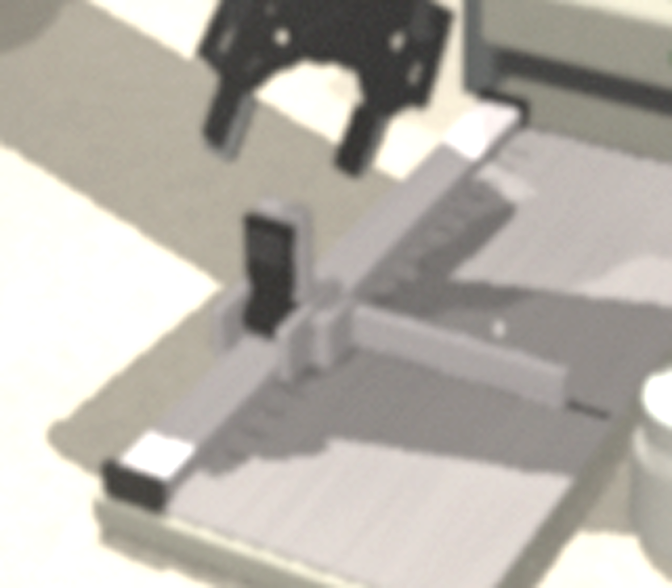

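View pics/m_scz.png

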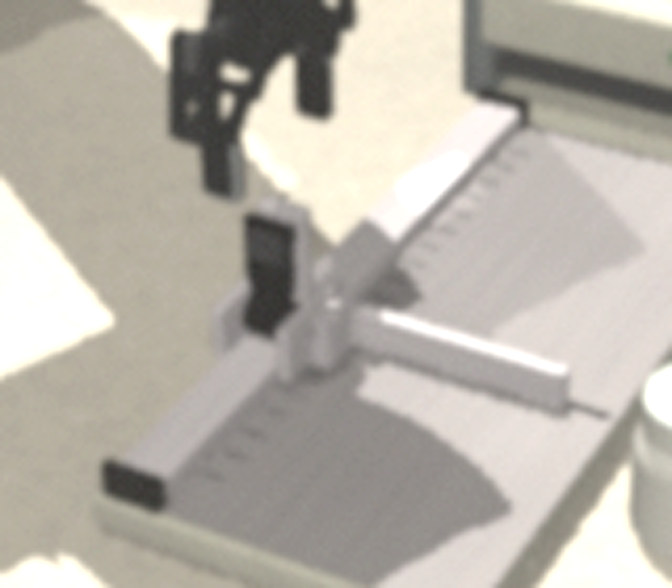

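The lever stands upright, parallel to the post, and the leg is at −0.25 mm. Now I'll go down and grip the pack.

Run:
```python
from look import *
robot.line_to(list(Wl((0,-.0235,.052))),vel=.12); print(np.round(robot.current_force(),1), Sl(robot.current_tool_pos()).round(4),legy(eyes.snapshot("top")))
from cell import effector
effector.gripper_close(); print("w",robot.current_width(),Sl(robot.current_tool_pos()).round(4),np.round(robot.current_force(),1))
look("n")
```

```text
[ 0.2 -1.2 -0.8] [ 0.0002 -0.0234  0.0522] (28, np.float64(-0.00027), np.float64(0.00043))
w 0.024783904603831227 [ 0.0001 -0.0236  0.0525] [-2.4  0.9  8.5]
leg (29, np.float64(-0.00126), np.float64(0.0004))
t 28.425 F [-2.6  1.8  8.3]
```

View pics/n_scz.png

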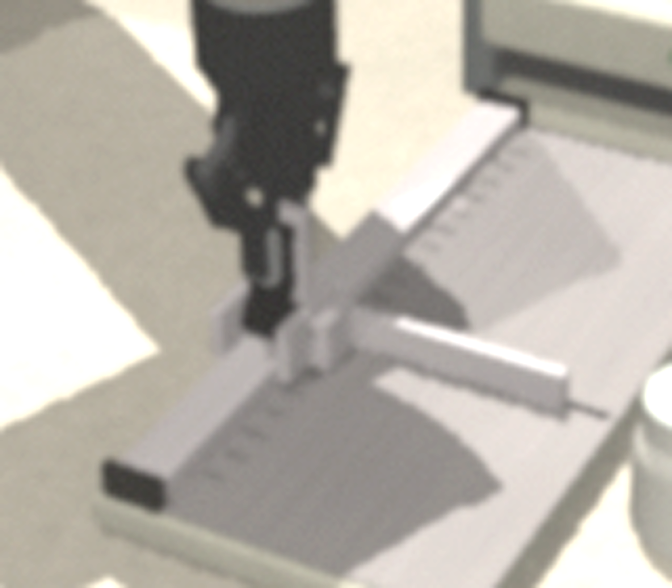

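View pics/n_top.png

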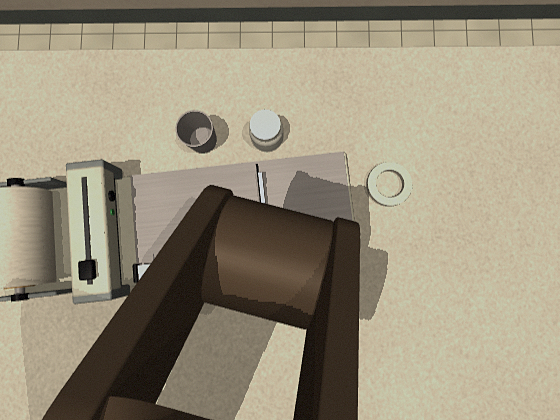

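The grip is on and the lever is shut, but the leg was nudged to −1.3 mm. I'll bring it back while gripped.

Run:
```python
from look import *
robot.line_to(list(Wl((0,-.0235+.0012,.0522))),vel=.02); robot.hold(.3)
look("o"); print("w",robot.current_width(),Sl(robot.current_tool_pos()).round(4))
```

```text
leg (29, np.float64(-7e-05), np.float64(0.00046))
t 29.075 F [-3.2  0.2  7.3]
w 0.024600270398667388 [ 0.0001 -0.0225  0.0525]
```

Run:
```python
from look import *
a=load("a_top.npz")["pixels"].astype(int); b=load("o_top.npz")["pixels"].astype(int)
for n,(r0,r1,c0,c1) in {"cup+jar":(100,158,170,290),"tape":(155,212,360,420)}.items():
    print(n,"mean abs diff",abs(a[r0:r1,c0:c1]-b[r0:r1,c0:c1]).mean().round(2))
print("hold check w",robot.current_width(),robot.current_qd())
from cell import sign_off
sign_off()
```

```text
cup+jar mean abs diff 37.07
tape mean abs diff 41.22
hold check w 0.024600270398667388 [ 0.00081128  0.00088985  0.00098799  0.00042222 -0.00046067 -0.00034344]
the job is handed in; nothing more can be done
```

Run:
```python
from h import *
a=load("a_top.npz")["pixels"]; b=load("o_top.npz")["pixels"]
for n,(r0,r1,c0,c1) in {"cup":(108,153,175,218),"jar":(108,150,248,288),"tape":(160,208,364,414)}.items():
    ga=cv2.Canny(a[r0:r1,c0:c1],80,160).astype(np.float32); gb=cv2.Canny(b[r0:r1,c0:c1],110,220).astype(np.float32)
    print(n,np.round(cv2.phaseCorrelate(cv2.GaussianBlur(ga,(0,0),1),cv2.GaussianBlur(gb,(0,0),1)),2))
```

```text
Traceback (most recent call last):
ValueError: setting an array element with a sequence. The requested array has an inhomogeneous shape after 1 dimensions. The detected shape was (2,) + inhomogeneous part.
```

Run:
```python
from h import *
a=load("a_top.npz")["pixels"]; b=load("o_top.npz")["pixels"]
for n,(r0,r1,c0,c1) in {"cup":(108,153,175,218),"jar":(108,150,248,288),"tape":(160,208,364,414)}.items():
    f=lambda x:cv2.GaussianBlur(cv2.Canny(x[r0:r1,c0:c1],80,160).astype(np.float32),(0,0),1)
    print(n,cv2.phaseCorrelate(f(a),f(b)))
```

```text
cup ((0.4447028997736524, 0.51186618352164), 0.984923796006191)
jar ((0.17158504960131182, 0.40241644522050635), 0.9152600622177124)
tape ((0.06743427775976585, 0.10927792214209475), 0.8981197198232015)
```

The job is handed in at about 29 s. The leg is on the line, the lever is shut, and the fingers are gripping post and lever together.

**What I did**
1. I drew the leg by its post to the line with the lever still open.
2. Closing the jaws would have dragged the leg, so I squeezed with them open. One fingertip held the stop face side while I tilted and turned the tool until the other finger had pushed the lever onto its stop.
3. I then withdrew and gripped post and shut lever together, upright.

**Last checks**
- **Leg:** the top camera puts the stop face 0.1 mm to −y of the line, with 0.5 mm row scatter.
- **Lever:** it stood upright against the post in the scene view before the final grip.
- **Grip:** the TCP is 1 mm along y from the nominal `grip_mid`, and no large forces showed.
- **Cup, jar and tape:** they moved 0.7 px or less between the first and last images, which I take as unmoved. My first test, a raw pixel difference, was spoilt by an exposure change. I handed in before running the edge-based comparison that settled it.

**Not perfect or disagreeing**
- **Leg shift:** it moved by up to about 1.1 mm during the squeeze and 1.3 mm at the final grip; I corrected it each time.
- **Hold:** the leg was not held for about 3 s between drawing and squeezing, and for about 4 s between squeezing and the final grip. It stayed within 0.4 mm of the line then.
- **Fingertips:** the open tips are about 45 mm behind the reported TCP, not the 13 mm stated. I confirmed this by touching down on the rail, which peaked near 48 N, and used the measured value.
- **Grip width:** it reads 24.6 mm against the nominal 27 mm for the pack. I took this as pad give and did not check it further.

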